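# Unlatch and open the chemicals chest

### The job

Open the grey steel chest with the sloping lid: press the round release button in until the T-handle beside it springs out, turn the handle clockwise (as you look at the lid) as far as it goes to unlatch the lid, then lift the lid all the way up to its stop and leave it standing open, with the handle still out and turned. Leave the bottle, the tin and the foil roll round the chest where they are.

Things in the scene. Friction and masses are not known exactly. Their poses are not given: they have to be found in the camera images.
- chest: Grey painted sheet-steel chest for workshop chemicals, screwed to the table: 200 mm wide (y), 250 mm deep (x), 70 mm high at the front and 159 mm at the back; at the back a flat ledge 75 mm deep, in front of it the lid, which slopes down towards the front at 27 degrees. Origin: centre of the underside; x points to its back, y to its left (seen from the front), z up.
- lid (a joint): Lid angle (rad): 0 shut, 1.0 fully open against its stop. It swings up about its upper edge. A stiff friction hinge holds it wherever it is left; lifting it by the handle takes about 7 to 9 N, square to the lid. While latched it cannot be lifted.
- button (a joint): Release button travel (m): 0 out, 0.006 fully in. Spring: about 1.5 N at the start, 5 N fully in; it lets the handle go at about 0.004 and comes back when let go.
- handle_out (a joint): How far the T-handle has sprung out (m), square to the lid: 0 sunk in the trough of its dark steel pod (54 x 140 mm, standing 17 mm off the lid), held by a catch, cannot be turned or gripped; 0.028 fully out. Once the button is pressed a spring of 9 N (sunk) to 4.5 N (out) pushes it out; it stays out.
- handle_turn (a joint): Turn of the T-handle (rad), clockwise as seen looking at the lid from outside: 0 latched (bar level, across the lid), 1.4 at its stop (bar up and down the slope). Stays where it is left; needs about 0.06 N m. The lid is free beyond about 1.0.
- t_bar (a point): Centre of the T-handle's steel bar; moves with it. Bar 76 mm long, 13 wide, 14 thick, on a 12 mm round shaft. Axes: y along the bar, z outward, square to the lid (27 degrees off vertical towards the front while the lid is shut), x across the bar (up the slope while latched). Sunk in, its top is about level with the pod; sprung out, its centre is 22 mm, its underside 15 mm above the pod's top.
- button_top (a point): Centre of the top of the round steel release button, 22 mm across, which stands 8 mm above the top of the pod, 64 mm to the left of the handle's axis (seen from the front). Axes as the lid's: z outward, square to the lid; it is pressed along -z.
- lid_hinge (a point): Middle of the lid's hinge line, at its upper edge, in the plane of the lid's underside; the handle's axis is 134 mm down the slope from it. Axes are the lid's and turn with it: x up the slope, y along the hinge line (turning about +y opens the lid), z outward, square to the lid.
- lid_front_edge (a point): Middle of the lid's free lower edge, a rolled edge 7 mm thick that overhangs the chest's front by 10 mm. The lid's sheet is 4 mm thick, 208 mm wide and 206 mm long. Axes as the lid's.
- flux_bottle_mid (a point): Centre, half-way up, of the white plastic bottle with a green cap standing in front of the chest, 48 mm across and 112 mm tall; z up. To be left alone.
- nail_tin_mid (a point): Centre, half-way up, of the small round open tin of nails in front of the chest, 61 mm across and 22 mm high; z up. To be left alone.
- foil_roll_mid (a point): Centre of the black foil roll lying flat on the chest's ledge behind the lid, 55 mm across and 7 mm thick; z up. To be left alone.

How it is judged (in metres and radians):
On the way, in this order (a step that is already met when the one before it is completed fails the run):
1. the T-handle has sprung out, not yet turned, with the lid still shut (value of joint handle_out above 0.022 m and value of joint handle_turn below 0.4 rad and value of joint lid below 0.05 rad), for 0.1 s.
2. the handle is turned clockwise to unlatch (value of joint handle_turn above 1.15 rad), for 0.1 s.
At the end, for the whole second after the job is handed in: the lid stands open at its stop (over 0.92 of 1.0 rad), with the handle out (over 20 of 28 mm) and turned (over 1.1 of 1.4 rad); bottle, tin and foil roll within 30 mm of where they stood, the bottle upright (value of joint lid above 0.92 rad and value of joint handle_out above 0.02 m and value of joint handle_turn above 1.1 rad); the robot touches nothing.
It fails at once if the bottle is shifted by more than 30 mm (distance of flux_bottle_mid from where it was at the start of the episode above 0.03 m).
It fails at once if the tin of nails is shifted by more than 30 mm (distance of nail_tin_mid from where it was at the start of the episode above 0.03 m).
It fails at once if the foil roll is shifted by more than 30 mm (distance of foil_roll_mid from where it was at the start of the episode above 0.03 m).
It fails at once if the bottle is tipped by more than 0.35 rad (angle between flux_bottle_mid's own z axis and vertical above 0.35 rad).
It also fails if it takes over 51 s, if anything falls off the work surface, if the arm or the gripper's body presses on something with over 40 N, if the wrist force passes 120 N, or if a joint passes its speed limit or range.

### The arm

A 6-joint arm with a two-finger parallel gripper is mounted at the origin on a cart in front of the work surface, level with it; the furniture and walls round the work are solid. World frame = base frame: x ahead of the robot, y to its left, z up, the work surface at z = 0. Lengths are in mm, angles in rad, forces in N, time in s.
With the tool pointing down it reaches from about 275 to 750 mm from the base axis. Payload 10.2 kg.
Tool frame: the origin (TCP) lies at the very end of the fingers, on their centre line; the grasp point (between the pads) lies 19 mm behind it; z points along the fingers, y is the line along which they close (so a half turn about z gives the same grasp; the last joint's range is limited). The gripper opens to 85 mm and grips with 20 to 120 N. Pads are 22 mm wide; open, the fingers measure 114 mm over their backs; the gripper's body (76 mm by 85 mm) begins 54 mm behind the grasp point. The pads swing forward as they close: fully open they stand 13 mm farther back than shut.
Start: joints at [0.894, 0.313, 1.498, -0, 1.331, -0.223], TCP at [230.165, 471.864, 231.294] pointing down, gripper open.
Joint ranges: [-2.94, 2.94], [-0.97, 2.17], [0.19, 2.56], [-1.23, 4.37], [0.02, 3.11], [-2.88, 2.88]. Speed limits (rad/s): [2.39, 2.39, 3.01, 3.14, 3.14, 3.14].

### API

Orientations are given as a rotation vector (axis times angle).
In Python, from cell import bot, cams gives the robot as it stands.
- The arm moves only by the tool send_rows, never from a script. Its arguments are lists of equal length, an entry for each row: "delta_pos": the shift along the world's x, y, z in cm, a list of three; "dr": the turn, a rotation vector about the world's x, y, z in degrees, a list of three; "claw": the finger opening in cm, from 0 to 8.54. A call has 1 to 5 rows; each row is the pose to reach, as a shift and turn from the pose commanded when the call began; what a row does not reach only later rows make up. A row lasts 1/12 s, in which the tool goes at most 41.7 mm and 7.16 degrees, less where a joint would pass 70% of its speed; a pose out of reach is approached as far as the arm can. A call with a gripper value outside its range is refused whole. The fingers move at their own pace and stop on an object; "grip_force" is the grip in N (left out, the last holds). Time passes only in rows, so rows that repeat a pose let the fingers close. It gives the time, the measured TCP pose, the force, the opening and the grip force at its end, in the units of the state.
- bot.observe(): the state, without advancing time (a new reading comes with each control period).
- cams.get_image(name): name is "scene" or "top" or "wrist"; returns (picture, depth): 384x512x3 uint8, red, green, blue; 384x512 float32, mm along the optical axis (not along the pixel's ray), 0 where there is no reading.
- cams.calibration(name): a dict with "fx", "fy", "cx", "cy" (pixels), "rvec" (rotation vector, rad) and "tvec" (3), from world to camera coordinates, as OpenCV has them. Camera axes: x right, y down, z forward; pixel columns grow to the right and rows downward; lengths in mm; the calibration is good to about 2 mm. A picture is of the moment at which its call begins: read the wrist's pose just before it. calibration takes no time and is no camera call; for the wrist camera it gives the pose at the moment of the call.
- bot.finish_job(): hands the job in; it is judged then, once.
The state is a dict: "time_s": time; "joint_pos": joint angles; "joint_vel": joint speeds; "joint_efforts": joint torques, N m; "tcp_pos": TCP position; "orientation": TCP orientation; "force": force on the tool from outside, world axes, zero at the start; "wrist_torque": the same for the moment, N m; "width": opening from 0.0 (shut) to 1.0 (fully open); "grip_force": force on a finger pad.
Only numpy, scipy, OpenCV 4.12 (cv2) and the standard library are available. Lean on these libraries where they do the work, as an engineer would, in place of code of your own. Each camera call takes 0.05 s, during which the arm holds its last target. There are 200 camera calls.

## Working session

There is one attempt and no reset: what is moved stays moved. The work goes in short steps, Python scripts to look and compute and a tool call to move; the robot and the scene stay as the last step left them, time stands still between calls to the robot, and variables do not carry over. Pictures are saved under pics/ and viewed, at most 10 in all, crops included, and the job is handed in when it is done.

Besides the shell and the picture viewer there is one more tool, called after "Request:" as name(argument=value, ...) on one line, values as JSON. send_rows: Moves the arm, as the interface text tells. Its arguments: {"type":"object","properties":{"delta_pos":{"type":"array","items":{"type":"array","items":{"type":"number"}}},"dr":{"type":"array","items":{"type":"array","items":{"type":"number"}}},"claw":{"type":"array","items":{"type":"number"}},"grip_force":{"type":"number"}},"required":["delta_pos","dr","claw"]}

```bash
mkdir -p pics; cat > h.py <<'E'
import numpy as np, cv2
from cell import bot, cams
from scipy.spatial.transform import Rotation as R
def shot(n,fn):
    im,d=cams.get_image(n); cv2.imwrite('pics/'+fn+'.png',im[:,:,::-1]); np.save('pics/'+fn+'.npy',d); return im,d
def pts(n,d,c=None):
    c=c or cams.calibration(n); v,u=np.mgrid[:384,:512]
    P=np.stack([(u-c['cx'])/c['fx']*d,(v-c['cy'])/c['fy']*d,d],-1)
    Rm=R.from_rotvec(np.ravel(c['rvec'])).as_matrix(); return (P-np.ravel(c['tvec']))@Rm
E
python3 - <<'E'
from h import *
a,d=shot('scene','s0');b,e=shot('top','t0')
np.save('pics/s0p.npy',pts('scene',d));np.save('pics/t0p.npy',pts('top',e))
cv2.imwrite('pics/v0.png',cv2.resize(np.hstack([a,b])[:,:,::-1],(800,300)))
print(bot.observe(),cams.calibration('scene'))
E
```

```text
{'time_s': 0.1, 'joint_pos': array([ 8.93585714e-01,  3.13387114e-01,  1.49833185e+00,  1.87286664e-05,
        1.33100753e+00, -2.23400964e-01]), 'joint_vel': array([ 0.00031907, -0.00180755, -0.0006787 ,  0.00171203, -0.00101195,
       -0.00152776]), 'joint_efforts': array([ 1.97058871e-03, -4.12904155e+01, -2.60142356e+01, -1.86806469e-04,
        3.08704097e-03, -1.42986781e-05]), 'tcp_pos': array([230.02206096, 471.68220877, 230.80686945]), 'orientation': array([-7.06633409e-01, -3.06056657e+00,  1.59078848e-03]), 'force': array([-0.01119757,  0.53071761,  0.22073303]), 'wrist_torque': array([-0.05882294,  0.05827896,  0.02116413]), 'grip_force': 0.0, 'width': 1.0008877419718716} {'fx': 412.8017208213844, 'fy': 412.8017208213844, 'cx': 258.2630384999797, 'cy': 198.50569898935305, 'rvec': array([ 1.96871668, -1.05388001,  0.56673397]), 'tvec': array([-381.00073603,  369.51885778,  754.51041625])}
```

View pics/t0.png

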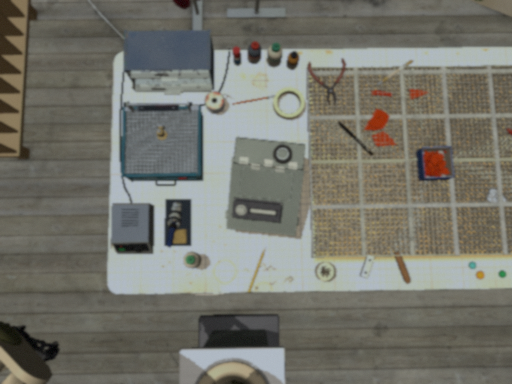

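View pics/s0.png

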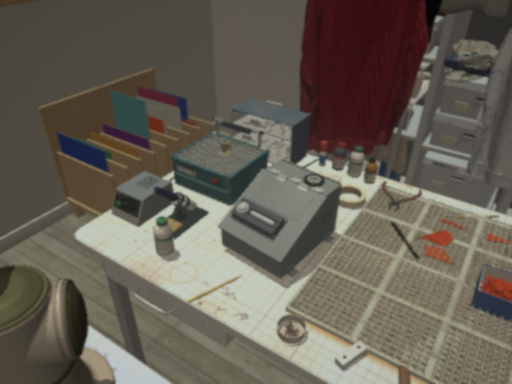

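The top view shows the chest at about (232–308, 138–236), its dark pod at (233–283, 197–222), button at (240,210) and bar around (265,211). The bottle is at (192,259), the tin at (325,271) and the foil roll at (283,154). The scene view shows the pod at (235–283, 200–235).

```bash
python3 - <<'E'
from h import *
im=cv2.imread('pics/t0.png');T=np.load('pics/t0p.npy');s=cv2.imread('pics/s0.png');S=np.load('pics/s0p.npy')
np.set_printoptions(precision=1,suppress=True)
for n,(u,v) in dict(btn=(240,210),bar=(265,211),bottle=(192,259),tin=(325,271),foil=(275,148),table=(290,262)).items(): print(n,T[v,u],im[v,u])
# lid plane from lid pixels
m=np.zeros((384,512),np.uint8);cv2.fillPoly(m,[np.array([[240,170],[298,178],[292,228],[234,222]])],1)
cv2.fillPoly(m,[np.array([[229,192],[288,198],[286,228],[229,224]])],0)
P=T[m>0];c=P.mean(0);n=np.linalg.svd(P-c)[2][2];n*=np.sign(n[2]);r=(P-c)@n;P=P[abs(r)<5];c=P.mean(0);n=np.linalg.svd(P-c)[2][2];n*=np.sign(n[2])
print('plane',c,n,np.degrees(np.arccos(n[2])),np.degrees(np.arctan2(n[1],n[0])),((P-c)@n).std())
g=im[190:230,225:295];cv2.imwrite('pics/c.png',np.hstack([cv2.resize(g,(700,400),interpolation=2)]))
g=s[185:250,215:300];cv2.imwrite('pics/c2.png',np.vstack([cv2.resize(im[185:235,220:300],(560,300)),cv2.resize(s[190:245,220:300],(560,300))]))
E
```

```text
btn [557.9 -32.3 128.3] [143 155 154]
bar [ 554.4 -104.4  125.4] [137 150 147]
bottle [420.2 108.2 104.5] [69 99 54]
tin [ 377.5 -291.1   -1.9] [66 80 85]
foil [ 729.8 -134.8  168.8] [76 82 80]
table [ 406.8 -182.9   -2.1] [185 184 175]
plane [ 622.6 -112.9  136.8] [-0.7  0.2  0.7] 47.31032546753018 163.79381529164272 2.1081654235732707
```

View pics/c2.png

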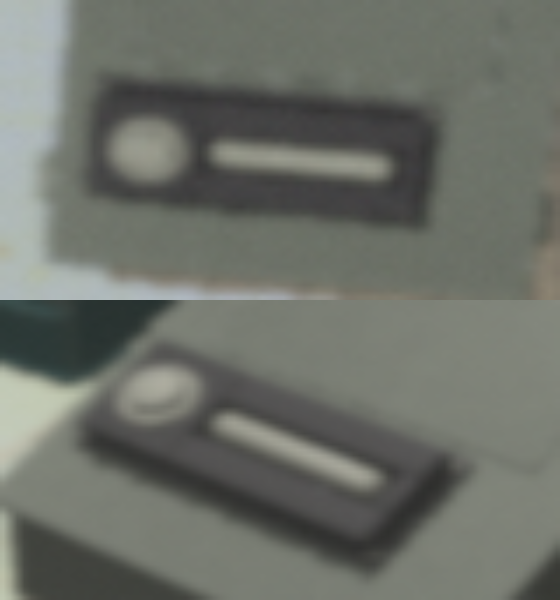

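The close-up shows, in the top view, the button at (241,210) and the bar ends at (250.4,210.5) and (275.4,212.5). In the scene view the button is at (242.6,207.1) and the bar ends at (250.7,212) and (274,223).

```bash
cat >> h.py <<'E'
def proj(n):
    c=cams.calibration(n);K=np.array([[c['fx'],0,c['cx']],[0,c['fy'],c['cy']],[0,0,1]])
    return K@np.hstack([R.from_rotvec(np.ravel(c['rvec'])).as_matrix(),np.reshape(c['tvec'],(3,1))])
def tri(n1,p1,n2,p2):
    X=cv2.triangulatePoints(proj(n1),proj(n2),np.array(p1,float).reshape(2,1),np.array(p2,float).reshape(2,1)).ravel();return X[:3]/X[3]
E
python3 - <<'E'
from h import *
np.set_printoptions(precision=1,suppress=True)
b=tri('top',(241,210),'scene',(242.6,207.1));l=tri('top',(250.4,210.5),'scene',(250.7,212));r=tri('top',(275.4,212.5),'scene',(274,223))
m=(l+r)/2;print(b,l,r,m,np.linalg.norm(r-l),np.linalg.norm(m-b))
S=np.load('pics/s0p.npy');T=np.load('pics/t0p.npy')
for nm,P in(('s',S),('t',T)):
    q=P.reshape(-1,3);yaw=np.arctan2(*((l-r)[[0,1]]*[-1,1]));print('yaw',np.degrees(yaw))
    cs=R.from_euler('z',yaw).as_matrix();L=(q-m)@cs  # chest-aligned
    k=(abs(L[:,1]-20)<70)&(L[:,0]>35)&(L[:,0]<100)&(q[:,2]>80)
    A=np.c_[L[k,0],np.ones(k.sum())];f=np.linalg.lstsq(A,q[k,2],rcond=None)[0];res=q[k,2]-A@f
    k2=abs(res)<5;f=np.linalg.lstsq(A[k2],q[k][k2,2],rcond=None)[0];print(k.sum(),k2.sum(),f,np.degrees(np.arctan(f[0])))
E
```

```text
[560.  -36.  116.5] [558.2 -62.9 113.2] [ 551.5 -135.9  114.2] [554.8 -99.4 113.7] 73.331425081913 63.733942823967666
yaw -5.305424495835285
1213 1192 [  0.5 100.6] 27.16777333293661
yaw -5.305424495835285
1163 1067 [  0.5 101.2] 27.04709696186364
```

```bash
cat >> h.py <<'E'
YAW=np.radians(-5.0)
def axes(yaw=YAW,th=np.radians(27)):
    Z=R.from_euler('z',yaw); x=Z.apply([np.cos(th),0,np.sin(th)]);y=Z.apply([0,1,0]);return x,y,np.cross(x,y)
def Rt(yaw=YAW,th=np.radians(27),turn=0):
    x,y,n=axes(yaw,th); return R.from_rotvec(-n*turn)*R.from_matrix(np.c_[y,x,-n])
def dto(pos,rot):
    o=bot.observe();d=(rot*R.from_rotvec(o['orientation']).inv()).as_rotvec(degrees=True)
    print('dpos cm',(np.array(pos)-o['tcp_pos'])/10,'dr deg',d,np.linalg.norm(d))
E
python3 - <<'E'
from h import *
np.set_printoptions(precision=2,suppress=True)
x,y,n=axes();print(n);dto(np.array([556,-99,117])+n*150,Rt())
E
```

```text
[-0.45  0.04  0.89]
dpos cm [ 25.81 -56.47   1.98] dr deg [ 14.14 -25.02 -67.65] 73.50274398878155
```

Request:
send_rows(delta_pos=[[1.6, -3.6, 0.5], [3.2, -7, 0.8], [4.9, -10.6, 1], [6.5, -14.1, 1]], dr=[[0.9, -1.6, -4.2], [1.8, -3.1, -8.5], [2.7, -4.7, -12.7], [3.5, -6.3, -16.9]], claw=[0, 0, 0, 0])

```text
time_s: 0.43
tcp_pos: [295.4, 329.3, 241.3]
orientation: [1.118, 2.832, 0.129]
force: [1.5, -0.0, -0.0]
width: 0.456
grip_force: 0.0
```

Request:
send_rows(delta_pos=[[1.6, -3.6, 0.5], [3.2, -7, 0.8], [4.9, -10.6, 1], [6.5, -14.1, 1]], dr=[[0.9, -1.6, -4.2], [1.8, -3.1, -8.5], [2.7, -4.7, -12.7], [3.5, -6.3, -16.9]], claw=[0, 0, 0, 0])

```text
time_s: 0.77
tcp_pos: [360.5, 188.1, 251.7]
orientation: [1.476, 2.549, 0.248]
force: [1.1, 0.2, 0.0]
width: -0.001
grip_force: 0.0
```

Request:
send_rows(delta_pos=[[1.6, -3.6, 0], [3.2, -7, 0], [4.9, -10.6, 0], [6.5, -14.1, 0]], dr=[[0.9, -1.6, -4.2], [1.8, -3.1, -8.5], [2.7, -4.7, -12.7], [3.5, -6.3, -16.9]], claw=[0, 0, 0, 0])

```text
time_s: 1.1
tcp_pos: [425.4, 46.8, 251.4]
orientation: [1.783, 2.221, 0.353]
force: [1.6, 0.9, -0.2]
width: 0.003
grip_force: 0.0
```

Request:
send_rows(delta_pos=[[1.6, -3.6, 0], [3.2, -7, 0], [4.9, -10.6, 0], [6.5, -14.1, 0], [6.5, -14.1, 0]], dr=[[0.9, -1.6, -4.2], [1.8, -3.1, -8.5], [2.7, -4.7, -12.7], [3.5, -6.3, -16.9], [3.5, -6.3, -16.9]], claw=[0, 0, 0, 0, 0])

```text
time_s: 1.52
tcp_pos: [491.3, -96.9, 250.7]
orientation: [2.038, 1.853, 0.444]
force: [-0.0, 1.6, -0.6]
width: 0.004
grip_force: 0.0
```

```bash
python3 - <<'E'
from h import *
np.set_printoptions(precision=2,suppress=True)
x,y,n=axes();dto(np.array([556,-99,117])+n*150,Rt())
c=cams.calibration('wrist');im,d=shot('wrist','w0');np.save('pics/w0p.npy',pts('wrist',d,c))
print(bot.observe(),c)
E
```

```text
dpos cm [-0.32  0.38 -0.  ] dr deg [0.21 0.17 0.49] 0.5619277935023467
{'time_s': 1.5667, 'joint_pos': array([-0.53,  0.  ,  1.89,  0.26,  0.83, -0.57]), 'joint_vel': array([ 0.06, -0.04,  0.03, -0.01,  0.03,  0.  ]), 'joint_efforts': array([ -2.1 , -24.96, -27.35,   0.58,  -1.45,  -0.02]), 'tcp_pos': array([490.33, -94.45, 250.48]), 'orientation': array([2.04, 1.86, 0.44]), 'force': array([ 0.01,  1.06, -0.02]), 'wrist_torque': array([0.02, 0.19, 0.04]), 'grip_force': 0.0, 'width': -0.0004841208382915012} {'fx': 336.8466633903734, 'fy': 336.8466633903734, 'cx': 259.9556644662706, 'cy': 193.34031570791998, 'rvec': array([-2.72,  0.24, -0.64]), 'tvec': array([-557.72,  -13.43,  140.21])}
```

View pics/w0.png

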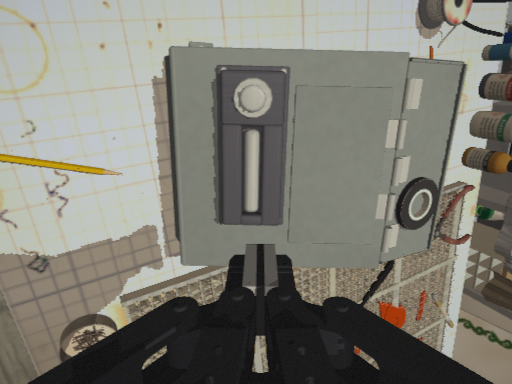

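The wrist view shows the button top at about (253,97), the bar from (252,129) to (251,213), and the pod corners at (217,68), (288,68), (284,224) and (219,224).

```bash
python3 - <<'E'
from h import *
np.set_printoptions(precision=2,suppress=True)
P=np.load('pics/w0p.npy');im=cv2.imread('pics/w0.png')
m=np.zeros((384,512),np.uint8);m[95:230,298:375]=1;m[80:225,185:210]=1
Q=P[m>0];Q=Q[np.isfinite(Q).all(1)];c=Q.mean(0);
for _ in range(3):
    n=np.linalg.svd(Q-c,full_matrices=False)[2][2];n*=np.sign(n[2]);r=(Q-c)@n;Q=Q[abs(r)<3];c=Q.mean(0)
print(c,n,'tilt',np.degrees(np.arccos(n[2])),'yaw',np.degrees(np.arctan2(-n[1],-n[0])),len(Q),r.std())
pod=P[190:220,265:280].reshape(-1,3);print('pod h',np.median((pod-c)@n))
print('btn h',np.median((P[92:102,248:258].reshape(-1,3)-c)@n),'bar h',np.median((P[140:205,249:255].reshape(-1,3)-c)@n))
x0,y0,n0=axes()
print('seen n vs axes n',n0)
g=cv2.cvtColor(im,cv2.COLOR_BGR2GRAY)
b=((g>120)&(np.mgrid[:384,:512][1]>228)&(np.mgrid[:384,:512][1]<276)&(np.mgrid[:384,:512][0]>72)&(np.mgrid[:384,:512][0]<222)).astype(np.uint8)
k,l,s,ce=cv2.connectedComponentsWithStats(b)
C=pts('wrist',np.ones((384,512)));
for i in range(1,k):
    if s[i,4]<100: continue
    print(s[i],ce[i],cv2.minAreaRect(np.argwhere(l==i)[:,::-1].astype(np.float32)))
cc=cams.calibration('wrist');Rm=R.from_rotvec(cc['rvec']).as_matrix();o=-Rm.T@cc['tvec']
def ray(u,v,h):
    q=Rm.T@np.array([(u-cc['cx'])/cc['fx'],(v-cc['cy'])/cc['fy'],1]);return o+q*(((c+n*h-o)@n)/(q@n))
B=ray(253,97,25);a1=ray(252,129,17);a2=ray(251,213,17);print('btn',B,'bar',a1,a2,(a1+a2)/2,np.linalg.norm(a1-a2),'dist',np.linalg.norm(B-(a1+a2)/2))
d=a1-a2;print('yaw bar',np.degrees(np.arctan2(-d[0],d[1])))
u=[ray(*p,17) for p in((217,68),(288,68),(284,224),(219,224))];print('pod',np.mean(u,0),np.linalg.norm(u[0]-u[1]),np.linalg.norm(u[1]-u[2]))
E
```

```text
[ 600.72 -109.71  124.26] [-0.46  0.04  0.89] tilt 27.515767181266604 yaw -5.265107682399918 7363 0.6745260170073193
pod h 16.301753208768844
btn h 23.311939622034735 bar h 17.52027460632375
seen n vs axes n [-0.45  0.04  0.89]
[ 234   78   38   39 1107] [253.17  96.89] ((252.5, 97.0), (38.0, 37.0), 90.0)
[246 130  13  82 925] [252.18 169.73] ((252.18399047851562, 170.48800659179688), (11.498756408691406, 81.05005645751953), 0.8425242304801941)
btn [554.43 -30.22 124.63] bar [554.64 -56.87 117.  ] [ 546.44 -133.17  116.39] [550.54 -95.02 116.69] 76.74968554311076 dist 65.3985215073984
yaw bar -6.1282693557195556
pod [552.7  -76.38 116.92] 56.998560960157505 136.19786735561357
```

Request:
send_rows(delta_pos=[[1.5, 1.7, -2.9], [3, 3.4, -5.8], [4.5, 5, -8.6], [5.7, 6.4, -11.2], [5.7, 6.4, -11.2]], dr=[[0, 0, 0], [0, 0, 0], [0, 0, 0], [0, 0, 0], [0, 0, 0]], claw=[0, 0, 0, 0, 0])

```text
time_s: 1.98
tcp_pos: [545.6, -24.6, 134.1]
orientation: [2.034, 1.872, 0.442]
force: [-0.5, -0.2, -2.0]
width: 0.002
grip_force: 0.0
```

```bash
sed -i 's/radians(-5.0)/radians(-5.4)/' h.py; python3 - <<'E'
from h import *
np.set_printoptions(precision=2,suppress=True)
x,y,n=axes();B=np.array([554.4,-30.4,124.6]);dto(B+n*3,Rt());dto(B-n*5,Rt());print(bot.observe()['force'])
E
```

```text
dpos cm [ 0.75 -0.57 -0.68] dr deg [ 0.06 -0.37 -0.62] 0.7225795435491473
dpos cm [ 1.11 -0.6  -1.39] dr deg [ 0.06 -0.37 -0.62] 0.7225795435491473
[-0.52 -0.17 -1.96]
```

Request:
send_rows(delta_pos=[[0.6, -0.5, -0.3], [0.6, -0.5, -0.3], [0.6, -0.5, -0.3]], dr=[[0, -0.4, -0.6], [0, -0.4, -0.6], [0, -0.4, -0.6]], claw=[0, 0, 0])

```text
time_s: 2.23
tcp_pos: [553.5, -33.9, 137.7]
orientation: [2.034, 1.845, 0.45]
force: [0.3, -0.3, 0.5]
width: 0.006
grip_force: 0.0
```

```bash
python3 - <<'E'
from h import *
np.set_printoptions(precision=2,suppress=True)
x,y,n=axes();B=np.array([554.4,-30.4,124.6]);dto(B+n*3,Rt());dto(B-n*5,Rt());print(bot.observe()['force'])
E
```

```text
dpos cm [-0.05  0.36 -1.04] dr deg [0.27 0.64 0.25] 0.7372329257214014
dpos cm [ 0.31  0.32 -1.75] dr deg [0.27 0.64 0.25] 0.7372329257214014
[ 0.34 -0.31  0.5 ]
```

Request:
send_rows(delta_pos=[[0, 0.25, -0.5], [0, 0.25, -0.9], [0.1, 0.25, -1.2], [0.35, 0.25, -1.7], [0.35, 0.25, -1.7]], dr=[[0, 0, 0], [0, 0, 0], [0, 0, 0], [0, 0, 0], [0, 0, 0]], claw=[0, 0, 0, 0, 0])

```text
time_s: 2.65
tcp_pos: [556.8, -30.9, 118.9]
orientation: [2.036, 1.846, 0.449]
force: [-2.5, -0.8, 4.3]
width: 0.002
grip_force: 2.1
```

Request:
send_rows(delta_pos=[[0, 0, 0], [0, 0, 0]], dr=[[0, 0, 0], [0, 0, 0]], claw=[0, 0])

```text
time_s: 2.82
tcp_pos: [556.6, -30.8, 119.4]
orientation: [2.036, 1.847, 0.449]
force: [-3.4, -1.2, 2.2]
width: 0.002
grip_force: 2.0
```

```bash
python3 - <<'E'
from h import *
im,d=shot('scene','s1');b,_=shot('wrist','w1')
cv2.imwrite('pics/v1.png',np.hstack([cv2.resize(im[185:270,200:310,::-1],(400,309)),cv2.resize(b[:,:,::-1],(400,309))]))
E
```

```text
(no output)
```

View pics/v1.png

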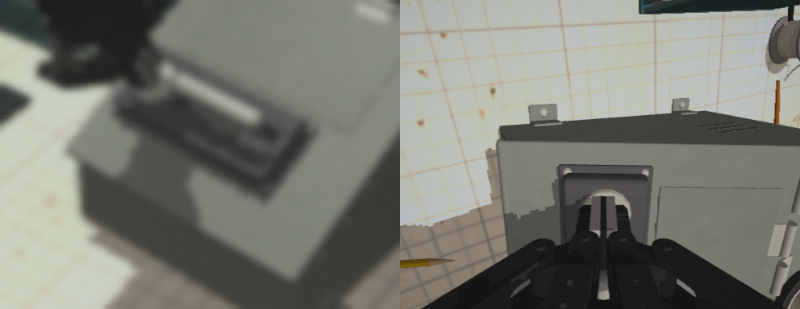

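The handle has sprung out: in the scene crop the bar (160–260, 70–120) stands above the trough. I'll retract and go above the bar with the fingers open.

Request:
send_rows(delta_pos=[[-1.1, 0.1, 2.2], [-2.3, 0.2, 4.4], [-3.2, -3, 5.4], [-4, -6.1, 6.4], [-4, -6.1, 6.4]], dr=[[0, 0, 0], [0, 0, 0], [0, 0, 0], [0, 0, 0], [0, 0, 0]], claw=[0, 0, 2, 4.5, 4.5])

```text
time_s: 3.33
tcp_pos: [516.9, -95.6, 185.7]
orientation: [2.034, 1.84, 0.45]
force: [-0.9, -0.2, 0.7]
width: 0.421
grip_force: 0.0
```

Request:
send_rows(delta_pos=[[-1, 0.1, 2], [-1, 0.1, 2], [-1, 0.1, 2]], dr=[[0, 0, 0], [0, 0, 0], [0, 0, 0]], claw=[4.5, 4.5, 4.5])

```text
time_s: 3.58
tcp_pos: [506.9, -90.6, 203.7]
orientation: [2.034, 1.846, 0.45]
force: [0.8, 0.7, 0.8]
width: 0.528
grip_force: 0.0
```

```bash
python3 - <<'E'
from h import *
np.set_printoptions(precision=2,suppress=True)
c=cams.calibration('wrist');b,d=shot('wrist','w2');np.save('pics/w2p.npy',pts('wrist',d,c))
o=bot.observe();x,y,n=axes();dto(np.array([550.5,-95,116.7])+6*n,Rt());print(o['tcp_pos'],c['rvec'],c['tvec'])
P=np.load('pics/w2p.npy');L=(P-np.array([550.5,-95,116.7]))@np.c_[x,y,n]
k=(abs(L[...,0])<25)&(abs(L[...,1])<45)&(L[...,2]>22)&(L[...,2]<36);q=L[k];print(k.sum(),q.min(0),q.max(0),np.median(q,0),np.percentile(q,[5,95],axis=0))
t=q[q[:,2]>26];print('slope',np.polyfit(t[:,1],t[:,0],1))
E
```

```text
dpos cm [ 4.1  -0.45 -8.09] dr deg [0.22 0.53 0.19] 0.6056147223754564
[506.78 -90.26 202.94] [-2.72  0.24 -0.65] [-549.23   11.94   92.96]
1924 [ -5.85 -39.56  22.29] [ 8.04 35.4  30.37] [ 0.68  1.4  27.49] [[ -4.89 -34.    24.31]
 [  6.62  32.29  28.92]]
slope [0.02 0.8 ]
```

View pics/w2.png

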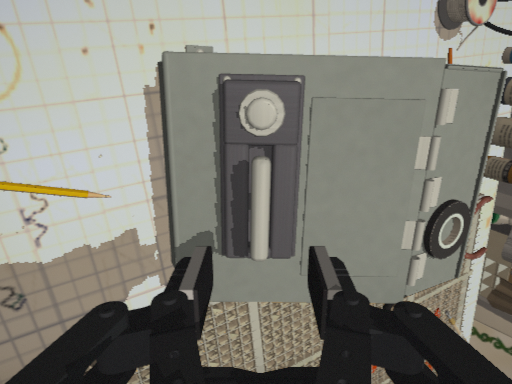

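The bar is out, spanning (250–272, 155–260), with its top about 28.5 mm above the pod. It sits centred between the fingers, so I'll descend and grip.

Request:
send_rows(delta_pos=[[1.2, -0.3, -2.4], [2.4, -0.6, -4.7], [3.4, -0.6, -6.5], [4.2, -0.6, -8.1], [4.2, -0.6, -8.1]], dr=[[0, 0, 0], [0, 0, 0], [0, 0, 0], [0, 0.3, 0], [0, 0.3, 0]], claw=[4.5, 4.5, 4.5, 4.5, 4.5])

```text
time_s: 4.05
tcp_pos: [548.2, -95.5, 118.2]
orientation: [2.043, 1.855, 0.442]
force: [-0.7, 1.2, -1.5]
width: 0.529
grip_force: 0.0
```

Request:
send_rows(delta_pos=[[0, 0, 0], [0, 0, 0], [0, 0, 0], [0, 0, 0], [0, 0, 0]], dr=[[0, 0, 0], [0, 0, 0], [0, 0, 0], [0, 0, 0], [0, 0, 0]], claw=[4.5, 0.5, 0.5, 0.5, 0.5], grip_force=40)

```text
time_s: 4.47
tcp_pos: [548.5, -96.7, 123.0]
orientation: [2.038, 1.849, 0.445]
force: [-3.1, 0.2, 2.0]
width: 0.144
grip_force: 42.0
```

```bash
python3 - <<'E'
from h import *
np.set_printoptions(precision=2,suppress=True)
o=bot.observe();print(o)
x,y,n=axes();L=(o['tcp_pos']-np.array([550.5,-95,116.7]))@np.c_[x,y,n];print(L);print('axis',-n*80)
E
```

```text
{'time_s': 4.4667, 'joint_pos': array([-0.46,  0.3 ,  1.91,  0.34,  0.5 , -0.63]), 'joint_vel': array([ 0.  ,  0.01, -0.  ,  0.  , -0.  , -0.  ]), 'joint_efforts': array([  0.33, -34.93, -21.93,   0.27,  -1.4 ,  -0.22]), 'tcp_pos': array([548.53, -96.66, 123.03]), 'orientation': array([2.04, 1.85, 0.44]), 'force': array([-3.14,  0.2 ,  2.05]), 'wrist_torque': array([ 0.16,  0.47, -0.17]), 'grip_force': 41.955732107162476, 'width': 0.14407658716040575}
[ 1.27 -1.84  6.46]
axis [ 36.16  -3.42 -71.28]
```

Request:
send_rows(delta_pos=[[0, 0, 0], [0, 0, 0], [0, 0, 0], [0, 0, 0], [0, 0, 0]], dr=[[2.3, -0.2, -4.5], [4.5, -0.4, -8.9], [6.8, -0.6, -13.4], [9, -0.9, -17.8], [11.3, -1.1, -22.3]], claw=[0.5, 0.5, 0.5, 0.5, 0.5])

```text
time_s: 4.88
tcp_pos: [549.1, -96.9, 123.4]
orientation: [2.444, 1.387, 0.552]
force: [-0.1, 0.1, 3.9]
width: 0.146
grip_force: 41.8
```

Request:
send_rows(delta_pos=[[0, 0, 0], [0, 0, 0], [0, 0, 0], [0, 0, 0], [0, 0, 0]], dr=[[2.3, -0.2, -4.5], [4.5, -0.4, -8.9], [6.8, -0.6, -13.4], [9, -0.9, -17.8], [11.3, -1.1, -22.3]], claw=[0.5, 0.5, 0.5, 0.5, 0.5])

```text
time_s: 5.3
tcp_pos: [549.6, -97.4, 123.9]
orientation: [2.756, 0.846, 0.64]
force: [-0.9, -3.0, 4.3]
width: 0.141
grip_force: 41.8
```

```bash
python3 - <<'E'
from h import *
np.set_printoptions(precision=2,suppress=True)
o=bot.observe();print({k:o[k] for k in('joint_pos','force','wrist_torque','width','grip_force')})
x,y,n=axes();L=(o['tcp_pos']-np.array([550.5,-95,116.7]))@np.c_[x,y,n];print(L);dto(o['tcp_pos'],Rt(turn=1.38))
E
```

```text
{'joint_pos': array([-0.46,  0.3 ,  1.91,  0.33,  0.5 ,  0.26]), 'force': array([-0.86, -3.01,  4.35]), 'wrist_torque': array([-0.41, -0.15, -0.17]), 'width': 0.14113900501993576, 'grip_force': 41.75921559333801}
[ 2.61 -2.51  6.7 ]
dpos cm [0. 0. 0.] dr deg [ 13.48  -1.2  -25.33] 28.718232778162104
```

Request:
send_rows(delta_pos=[[0, 0, 0], [0, 0, 0], [0, 0, 0], [0, 0, 0], [0, 0, 0]], dr=[[2.8, -0.2, -5.2], [5.5, -0.4, -10.5], [8.2, -0.7, -15.7], [11, -1, -21], [13.5, -1.2, -25.3]], claw=[0.5, 0.5, 0.5, 0.5, 0.5])

```text
time_s: 5.72
tcp_pos: [549.8, -98.2, 124.1]
orientation: [2.988, 0.144, 0.715]
force: [-0.1, -6.5, 2.4]
width: 0.144
grip_force: 41.6
```

Request:
send_rows(delta_pos=[[0, 0, 0], [0, 0, 0], [0, 0, 0]], dr=[[0, 0, 0], [0, 0, 0], [0, 0, 0]], claw=[0.5, 0.5, 0.5], grip_force=60)

```text
time_s: 5.97
tcp_pos: [549.8, -98.2, 124.1]
orientation: [2.987, 0.151, 0.715]
force: [-1.5, -5.2, 5.3]
width: 0.136
grip_force: 63.8
```

```bash
python3 - <<'E'
from h import *
np.set_printoptions(precision=2,suppress=True)
o=bot.observe();print({k:o[k] for k in('joint_pos','force','wrist_torque','width','grip_force','tcp_pos')})
p=o['tcp_pos'];R0=R.from_rotvec(o['orientation']);x,y,n=axes();print((p-np.array([550.5,-95,116.7]))@np.c_[x,y,n]);dto(p,Rt(turn=1.4))
H=np.array([550.5,-95,116.7])+0.8*x-1.5*y-21*n+134*x;print('hinge',H)
prev=p
for a in np.radians([5.73*i for i in range(1,11)]):
    q=H+R.from_rotvec(y*a).apply(p-H);print(np.degrees(a),(q-p)/10,'step',(q-prev)/10);prev=q
print('dr per 0.1',y*5.73)
E
```

```text
{'joint_pos': array([-0.46,  0.3 ,  1.91,  0.35,  0.51,  0.74]), 'force': array([-1.45, -5.2 ,  5.3 ]), 'wrist_torque': array([-1.03, -0.01, -0.59]), 'width': 0.13628726496030633, 'grip_force': 63.82627844810486, 'tcp_pos': array([549.79, -98.21, 124.1 ])}
[ 3.   -3.26  6.78]
dpos cm [0. 0. 0.] dr deg [ 0.61  0.09 -1.25] 1.3946858984034374
hinge [ 679.42 -108.69  159.19]
5.73 [-0.28  0.03  1.32] step [-0.28  0.03  1.32]
11.46 [-0.44  0.04  2.65] step [-0.15  0.01  1.34]
17.19 [-0.45  0.04  4.  ] step [-0.02  0.    1.35]
22.92 [-0.34  0.03  5.34] step [ 0.12 -0.01  1.34]
28.650000000000006 [-0.09  0.01  6.66] step [ 0.25 -0.02  1.32]
34.38 [ 0.29 -0.03  7.96] step [ 0.38 -0.04  1.29]
40.11 [ 0.79 -0.08  9.2 ] step [ 0.51 -0.05  1.25]
45.84 [ 1.42 -0.13 10.39] step [ 0.63 -0.06  1.19]
51.570000000000014 [ 2.16 -0.2  11.52] step [ 0.74 -0.07  1.12]
57.30000000000001 [ 3.01 -0.28 12.56] step [ 0.85 -0.08  1.04]
dr per 0.1 [0.54 5.7  0.  ]
```

Request:
send_rows(delta_pos=[[-0.16, 0.02, 0.65], [-0.28, 0.03, 1.32], [-0.38, 0.03, 1.98], [-0.44, 0.04, 2.65]], dr=[[0.27, 2.85, 0], [0.54, 5.7, 0], [0.81, 8.55, 0], [1.08, 11.4, 0]], claw=[0.5, 0.5, 0.5, 0.5])

```text
time_s: 6.3
tcp_pos: [545.2, -97.7, 150.0]
orientation: [3.072, 0.154, 0.415]
force: [7.8, -5.4, -6.8]
width: 0.134
grip_force: 62.0
```

Request:
send_rows(delta_pos=[[-0.02, 0, 0.67], [-0.02, 0, 1.35], [0.03, 0, 2.02], [0.1, -0.01, 2.69]], dr=[[0.27, 2.85, 0], [0.54, 5.7, 0], [0.81, 8.55, 0], [1.08, 11.4, 0]], claw=[0.5, 0.5, 0.5, 0.5])

```text
time_s: 6.63
tcp_pos: [546.0, -97.7, 176.3]
orientation: [3.127, 0.156, 0.109]
force: [6.4, -7.5, -8.8]
width: 0.136
grip_force: 62.1
```

```bash
cat > chk.py <<'E'
from h import *
np.set_printoptions(precision=2,suppress=True)
o=bot.observe();print({k:o[k] for k in('joint_pos','force','wrist_torque','width','grip_force','tcp_pos')})
H=np.array([679.4,-108.7,159.2]);p0=np.array([549.8,-98.2,124.1]);x,y,n=axes();g=19
dR=R.from_rotvec(o['orientation'])*R.from_rotvec([2.987,.151,.715]).inv();v=o['tcp_pos']-H;w=p0-H
f=lambda q:np.arctan2(q@n,-q@x)
print('tool turn',dR.as_rotvec(),'pos angle',f(v)-f(w),'radius',np.hypot(v@x,v@n),np.hypot(w@x,w@n))
E
python3 chk.py
```

```text
{'joint_pos': array([-0.4 ,  0.39,  1.54,  0.02,  1.14,  1.06]), 'force': array([ 6.37, -7.52, -8.79]), 'wrist_torque': array([-1.23, -1.26, -0.09]), 'width': 0.13625364093503495, 'grip_force': 62.07579731941223, 'tcp_pos': array([546.  , -97.74, 176.25])}
tool turn [ 0.04  0.4  -0.  ] pos angle 0.39041335465226157 radius 134.91721557698844 134.66767178054067
```

Request:
send_rows(delta_pos=[[0.12, 0, 0.66], [0.25, -0.02, 1.32], [0.44, -0.04, 1.97], [0.63, -0.06, 2.62]], dr=[[0.27, 2.85, 0], [0.54, 5.7, 0], [0.81, 8.55, 0], [1.08, 11.4, 0]], claw=[0.5, 0.5, 0.5, 0.5])

```text
time_s: 6.97
tcp_pos: [551.9, -98.4, 201.9]
orientation: [-3.111, -0.154, 0.203]
force: [2.2, -7.9, -7.8]
width: 0.138
grip_force: 62.3
```

Request:
send_rows(delta_pos=[[0.25, -0.02, 0.63], [0.5, -0.05, 1.24], [0.81, -0.08, 1.84], [1.13, -0.1, 2.43]], dr=[[0.27, 2.85, 0], [0.54, 5.7, 0], [0.81, 8.55, 0], [1.08, 11.4, 0]], claw=[0.5, 0.5, 0.5, 0.5])

```text
time_s: 7.3
tcp_pos: [562.7, -99.6, 226.1]
orientation: [-3.047, -0.15, 0.507]
force: [-2.2, -8.3, -5.7]
width: 0.132
grip_force: 62.5
```

```bash
python3 chk.py
```

```text
{'joint_pos': array([-0.34,  0.62,  1.08, -0.08,  1.76,  1.13]), 'force': array([-2.17, -8.28, -5.73]), 'wrist_torque': array([-1.51, -0.62,  0.48]), 'width': 0.13219141553478622, 'grip_force': 62.47285544872284, 'tcp_pos': array([562.74, -99.6 , 226.1 ])}
tool turn [ 0.08  0.8  -0.  ] pos angle 0.7831276287832905 radius 134.78101727040328 134.66767178054067
```

Request:
send_rows(delta_pos=[[0.36, -0.03, 0.57], [0.74, -0.07, 1.13], [1.15, -0.11, 1.66], [1.59, -0.15, 2.17], [1.85, -0.17, 2.45]], dr=[[0.27, 2.85, 0], [0.54, 5.7, 0], [0.81, 8.55, 0], [1.08, 11.4, 0], [1.22, 12.9, 0]], claw=[0.5, 0.5, 0.5, 0.5, 0.5])

```text
time_s: 7.72
tcp_pos: [580.9, -101.6, 250.7]
orientation: [-2.94, -0.141, 0.839]
force: [-26.0, -8.9, -20.6]
width: 0.139
grip_force: 58.7
```

Request:
send_rows(delta_pos=[[0, 0, 0], [0, 0, 0], [0, 0, 0]], dr=[[0, 0, 0], [0, 0, 0], [0, 0, 0]], claw=[0.5, 0.5, 0.5])

```text
time_s: 7.97
tcp_pos: [580.6, -101.7, 250.4]
orientation: [-2.941, -0.142, 0.836]
force: [-9.9, -10.1, -4.1]
width: 0.136
grip_force: 62.3
```

```bash
python3 chk.py
```

```text
{'joint_pos': array([-0.32,  0.81,  0.76, -0.14,  2.12,  1.12]), 'force': array([ -9.86, -10.15,  -4.15]), 'wrist_torque': array([-1.47,  0.34,  1.  ]), 'width': 0.13590369880904368, 'grip_force': 62.26975679397583, 'tcp_pos': array([ 580.56, -101.65,  250.39])}
tool turn [ 0.1   1.03 -0.  ] pos angle 1.007688854017608 radius 134.6472519596422 134.66767178054067
```

Request:
send_rows(delta_pos=[[0, 0, 0], [0, 0, 0], [0, 0, 0], [0, 0, 0], [0, 0, 0]], dr=[[0, 0, 0], [0, 0, 0], [0, 0, 0], [0, 0, 0], [0, 0, 0]], claw=[2, 4, 5, 5, 5])

```text
time_s: 8.38
tcp_pos: [581.4, -99.4, 250.9]
orientation: [-2.94, -0.147, 0.831]
force: [0.9, 0.4, 0.0]
width: 0.584
grip_force: 0.0
```

Request:
send_rows(delta_pos=[[0.5, 0, 1], [1, -0.1, 2.5], [1.5, -0.2, 4.5], [2, -0.2, 6.5], [2, -0.2, 8.5]], dr=[[0, 0, 0], [0, 0, 0], [0, 0, 0], [0, 0, 0], [0, 0, 0]], claw=[5, 5, 5, 5, 5])

```text
time_s: 8.8
tcp_pos: [601.6, -101.4, 336.4]
orientation: [-2.939, -0.147, 0.831]
force: [1.0, 0.4, 0.2]
width: 0.587
grip_force: 0.0
```

Request:
send_rows(delta_pos=[[0, 0, 1.5], [0, 0, 3], [0, 0, 4], [0, 0, 4], [0, 0, 4]], dr=[[0, 0, 0], [0, 0, 0], [0, 0, 0], [0, 0, 0], [0, 0, 0]], claw=[5, 5, 5, 5, 5])

```text
time_s: 9.22
tcp_pos: [598.9, -101.2, 374.0]
orientation: [-2.941, -0.146, 0.829]
force: [-0.2, -0.3, -0.5]
width: 0.581
grip_force: 0.0
```

```bash
python3 - <<'E'
from h import *
np.set_printoptions(precision=2,suppress=True)
im,d=shot('scene','s2');b,_=shot('wrist','w3');c,_=shot('top','t3')
cv2.imwrite('pics/v3.png',np.hstack([cv2.resize(a[:,:,::-1],(266,200)) if 0 else cv2.resize(a[:,:,::-1],(400,300)) for a in(im,b)]))
o=bot.observe();print(o['tcp_pos'],o['force'],o['joint_pos'],o['width'])
# lid angle check from scene depth
P=pts('scene',d)
H=np.array([679.4,-108.7,159.2]);x,y,n=axes();L=(P-H)@np.c_[R.from_euler('z',YAW).apply([1,0,0]),y,[0,0,1]]
k=(abs(L[...,1])<100)&(L[...,0]<-30)&(L[...,0]>-190)&(L[...,2]<130)&(L[...,2]>-20);q=L[k];print(len(q),np.degrees(np.median(np.arctan2(q[:,2],-q[:,0]))))
E
```

```text
[ 598.86 -101.23  374.05] [-0.49 -0.84 -0.11] [-0.31  0.95  0.19 -0.2   2.54  1.03] 0.5872087660893089
1451 33.169464757218314
```

View pics/v3.png

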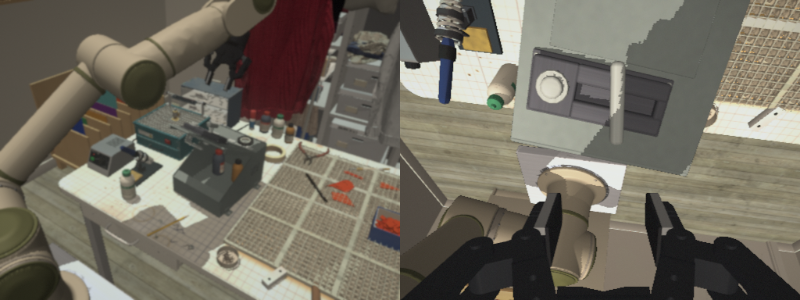

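The scene view shows the lid standing open, with the bottle (127,183), tin (228,258) and foil roll (245,141) undisturbed. The wrist view shows the bar (615, 62–142) across the pod, turned and out. Joint 3 is at the edge of its range, so I'll back off slightly and hand in.

Request:
send_rows(delta_pos=[[-1, 0, 0], [-2, 0, 0], [-3, 0, 0], [-3, 0, 0], [-3, 0, 0]], dr=[[0, 0, 0], [0, 0, 0], [0, 0, 0], [0, 0, 0], [0, 0, 0]], claw=[5, 5, 5, 5, 5])

```text
time_s: 9.78
tcp_pos: [568.6, -101.2, 375.0]
orientation: [-2.941, -0.146, 0.829]
force: [-0.7, -0.1, 0.3]
width: 0.586
grip_force: 0.0
```

```bash
python3 -c "
from h import *
o=bot.observe();print(o['joint_pos'],o['force']);print(bot.finish_job())"
```

```text
[-0.32620198  0.78768977  0.48100103 -0.17600187  2.40861966  1.04672   ] [-0.73938556 -0.05717981  0.32056565]
the job is handed in; nothing more can be done
None
```

The job is handed in (no verdict was returned): the chest lid stands open at its stop with the T-handle out and turned, the bottle, tin and foil roll look undisturbed in the final pictures, and the arm is clear at about 10 s.

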